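Change the cell counter over from mains to battery

TASK

Change the cell counter's supply over from mains to battery. First throw the mains isolator (the lever with the crossbar handle) fully off, toward the robot; then throw the battery isolator (the lever with the ball handle) fully on, away from the robot. The two must never be on at the same time.

Things in the scene. Friction and masses are not known exactly. Their poses are not given: they have to be found in the camera images.
- mains_switch: Mains isolator, fixed to the bench: grey housing, foot 130x84 mm, 48 mm high; rod lever with a black crossbar, 70 mm along own y, 18 mm thick. Origin: centre of the underside. Own x points from the off side (raised ring, robot side) to the on side (raised bar, wall side); z up; turned at most 30 degrees. Lever pivot 50 mm above the origin, axis along own y, between cheeks 63 mm high; handle centre 95 mm from the pivot.
- mains_lever (a joint): Mains lever, rad: 0 = fully off, leaning 0.6 to own -x (to the robot); 0.6 = upright; 1.2 = fully on, leaning to +x. At the stops the handle centre is 54 mm off in x and 128 mm above the bench (145 upright). The heavy handle (0.2 kg) holds it at either stop by its weight; about 1 N at the handle moves it, and once past upright it falls to the other stop by itself. Starts fully on.
- battery_switch: Battery isolator, fixed to the bench: grey housing, foot 130x84 mm, 48 mm high; rod lever with a black ball, 30 mm diameter. Origin: centre of the underside. Own x points from the off side (raised ring, robot side) to the on side (raised bar, wall side); z up; turned at most 30 degrees. Lever pivot 50 mm above the origin, axis along own y, between cheeks 63 mm high; handle centre 95 mm from the pivot.
- battery_lever (a joint): Battery lever, rad: 0 = fully off, leaning 0.6 to own -x (to the robot); 0.6 = upright; 1.2 = fully on, leaning to +x. At the stops the handle centre is 54 mm off in x and 128 mm above the bench (145 upright). The heavy handle (0.2 kg) holds it at either stop by its weight; about 1 N at the handle moves it, and once past upright it falls to the other stop by itself. Starts fully off.

How it is judged:
By the outcome, as a careful person would: the job done as asked, in the order asked, and still so for the second after the job is handed in, with the robot touching nothing.
It also fails if it takes over 42 s, if anything falls off the work surface, if the arm or the gripper's body presses on something with over 40 N, if the wrist force passes 120 N, or if a joint passes its speed limit or range.

ROBOT

A 6-joint arm with a two-finger parallel gripper is mounted at the origin on a cart in front of the work surface, level with it; the furniture and walls round the work are solid. World frame = base frame: x ahead of the robot, y to its left, z up, the work surface at z = 0. Lengths are in m, angles in rad, forces in N, time in s.
With the tool pointing down it reaches from about 0.35 to 0.85 m from the base axis. Payload 8.1 kg.
Tool frame: the origin (TCP) lies on the mounting face of the last link; the fingertips stand 186 mm ahead of it and the grasp point (between the pads) lies 167 mm ahead of it; z points along the fingers, y is the line along which they close (so a half turn about z gives the same grasp; the last joint's range is limited). The gripper opens to 93 mm and grips with 3 to 60 N. Pads are 15 mm wide; open, the fingers measure 128 mm over their backs; the gripper's body (75 mm by 188 mm) begins 65 mm behind the grasp point.
Start: joints at [1.016, 0.13, 1.488, -0, 1.523, -0.085], TCP at [0.272, 0.535, 0.405] pointing down, gripper open.
Joint ranges: [-2.96, 2.96], [-0.89, 2.26], [0.02, 2.5], [-1.34, 4.48], [0, 2.73], [-2.66, 2.66]. Speed limits (rad/s): [2.39, 2.39, 2.79, 3.14, 3.14, 3.14].

INTERFACE

Orientations are given as a rotation vector (axis times angle).
In Python, from plant import * gives the robot as it stands. The module is installed in compiled form; this text tells all that it offers.
- The arm moves only by the tool arm_command, never from a script. Its argument "increments" is a list of rows, each a list of 6 numbers: the shift along the tool's x, y, z in units of 0.2 m (1.0 is 0.2 m), then the turn, a rotation vector about the tool's x, y, z in units of pi rad (1.0 is pi rad). A call has exactly 5 rows; each row is the pose to reach, as a shift and turn from the pose commanded when the call began, along the tool's axes at that moment, turning the shorter way round; what a row does not reach only later rows make up. A row lasts 1/8 s, in which the tool goes at most 62.5 mm and 10.7 degrees, less where a joint would pass 70% of its speed; a pose out of reach is approached as far as the arm can. A call with a number of a shift or a turn outside -1 to 1 is refused whole. A call with a gripper value outside its range is refused whole. "fingers" is the closure, from -1 (fully open) to 1 (shut), set as the call begins (left out, the last holds). The fingers move at their own pace and stop on an object; "force" is the grip in N (left out, the last holds). Time passes only in rows, so rows that repeat a pose let the fingers close, or fill a call up. It gives the time, the measured TCP pose, the force, the opening and the grip force at its end, in the units of the state.
- read_state(): the state, without advancing time (a new reading comes with each control period).
- read_camera(name): name is "scene" or "top" or "wrist"; returns a dict with "image" (400x640x3 uint8, red, green, blue), "fx", "fy", "cx", "cy" (pixels), "T" (4x4, takes a point from camera to world coordinates). Camera axes: x right, y down, z forward; pixel columns grow to the right and rows downward; lengths in m; the calibration is good to about 2 mm. The wrist camera is an equidistant fisheye: a pixel r from the principal point sees the ray r / f radians off the axis. A picture is of the moment at which its call begins. There is no depth.
- close_job(): hands the job in; it is judged then, once.
The state is a dict: "t": time; "q": joint angles; "dq": joint speeds; "joint_torque": joint torques, N m; "tool_pos": TCP position; "orientation": TCP orientation; "force": force on the tool from outside, world axes, zero at the start; "wrist_torque": the same for the moment, N m; "opening": finger opening in m; "gripper_force": force on a finger pad.
Only numpy, scipy, OpenCV 4.12 (cv2) and the standard library are available. Lean on these libraries where they do the work, as an engineer would, in place of code of your own. Each camera call takes 0.05 s, during which the arm holds its last target. There are 200 camera calls.

## Working session

There is one attempt and no reset: what is moved stays moved. The work goes in short steps, Python scripts to look and compute and a tool call to move; the robot and the scene stay as the last step left them, time stands still between calls to the robot, and variables do not carry over. Pictures are saved under pics/ and viewed, at most 10 in all, crops included, and the job is handed in when it is done.

Besides the shell and the picture viewer there is one more tool, called after ">>>" as a command line: name --pt "numbers of a row" for each row, then --argument value for the rest. arm_command: Moves the arm, as the interface text tells. Shifts and turns lie within -1 to 1; 1 stands for 0.2 m of shift or pi rad of turn. Its arguments: {"type":"object","properties":{"increments":{"type":"array","items":{"type":"array","items":{"type":"number","minimum":-1,"maximum":1}}},"fingers":{"type":"number"},"force":{"type":"number"}},"required":["increments"]}

```bash
mkdir -p pics
python3 - <<'E'
from plant import *
import cv2
s=read_state();print(s["t"],s["tool_pos"],s["orientation"])
for n in("scene","top"):
    c=read_camera(n);cv2.imwrite(f"pics/{n}1.png",c["image"][:,:,::-1]);print(n,c["fx"],c["cx"],c["cy"],c["T"].round(3).tolist())
E
```

```text
0.0 [0.27150891 0.53482097 0.40369829] [-7.31081962e-01 -3.05480357e+00  2.66284413e-03]
scene 440.04781654531575 320.00701434146845 197.27605953520353 [[0.892, -0.218, 0.395, 0.199], [-0.451, -0.41, 0.793, -0.696], [-0.011, -0.886, -0.464, 0.462], [0.0, 0.0, 0.0, 1.0]]
top 442.8533836394454 321.276497166687 201.17558451584847 [[0.02, -0.98, 0.196, 0.395], [-1.0, -0.017, 0.013, 0.005], [-0.009, -0.196, -0.981, 0.888], [0.0, 0.0, 0.0, 1.0]]
```

View pics/scene1.png

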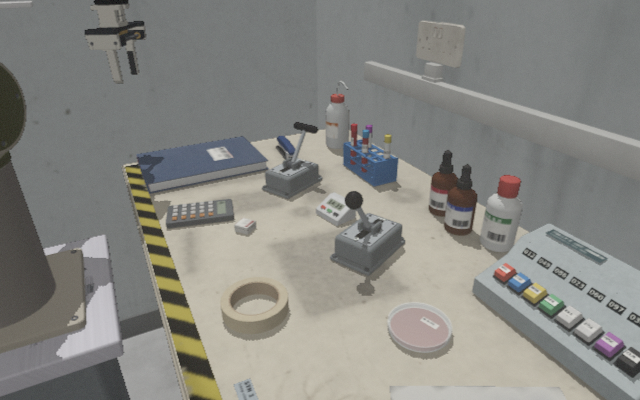

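View pics/top1.png

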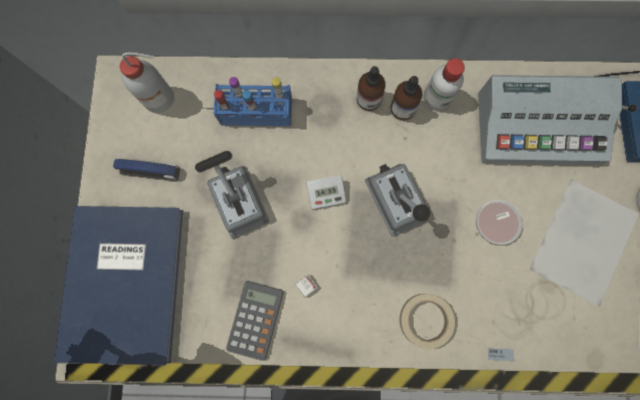

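The scene view shows the mains crossbar at about (306,127) and the battery ball at (354,200). In the top view they are at about (213,161) and (421,213), with the housings at (237,200) and (398,198).

```bash
cat > h.py <<'E'
import numpy as np,cv2
from scipy.spatial.transform import Rotation as R
def ray(c,p):
    d=c["T"][:3,:3]@np.array([(p[0]-c["cx"])/c["fx"],(p[1]-c["cy"])/c["fy"],1]);return c["T"][:3,3],d
def plane(c,p,z):
    o,d=ray(c,p);return o+d*(z-o[2])/d[2]
def blob(im,box,thr=45):
    x0,y0,x1,y1=box;m=(im[y0:y1,x0:x1].max(2)<thr).astype(np.uint8)
    n,l,s,ce=cv2.connectedComponentsWithStats(m);k=1+s[1:,4].argmax()
    r=cv2.minAreaRect(np.argwhere(l==k)[:,::-1].astype(np.float32));return ce[k]+[x0,y0],s[k],cv2.boxPoints(r)+[x0,y0]
def tri(c1,p1,c2,p2):
    o1,d1=ray(c1,p1);o2,d2=ray(c2,p2);t=np.linalg.lstsq(np.c_[d1,-d2],o2-o1,rcond=None)[0]
    a,b=o1+d1*t[0],o2+d2*t[1];return (a+b)/2,np.linalg.norm(a-b)
E
python3 - <<'E'
from plant import *
from h import *
s=read_camera("scene");t=read_camera("top")
P={}
for n,bs,bt in(("mains",(288,118,325,138),(190,145,235,176)),("bat",(340,187,366,213),(410,202,432,224))):
    a=blob(s["image"],bs);b=blob(t["image"],bt)
    print(n,a[0],a[1],b[0],b[1],tri(s,a[0],t,b[0]),plane(t,b[0],.128))
    if n=="mains": print([plane(t,q,.128).round(3) for q in b[2]])
# housings: grey contour in top
im=t["image"].astype(int);hs=cv2.cvtColor(t["image"],cv2.COLOR_RGB2HSV)
for n,(x0,y0,x1,y1) in(("mains",(195,150,280,245)),("bat",(355,155,440,245))):
    d=im[y0:y1,x0:x1];m=((d[...,2]>=d[...,0]-2)&(d.max(2)>60)).astype(np.uint8)
    m=cv2.morphologyEx(m,cv2.MORPH_OPEN,np.ones((5,5)))
    k,_=cv2.findContours(m,cv2.RETR_EXTERNAL,cv2.CHAIN_APPROX_SIMPLE);k=max(k,key=cv2.contourArea)
    bx=cv2.boxPoints(cv2.minAreaRect(k))+[x0,y0];w=np.array([plane(t,q,.005)[:2] for q in bx])
    e=[w[1]-w[0],w[2]-w[1]];print(n,bx.round(0).tolist(),w.mean(0),[np.linalg.norm(v) for v in e],[np.degrees(np.arctan2(v[1],v[0])) for v in e])
E
```

```text
Traceback (most recent call last):
  File "h.py", line 9, in blob
    n,l,s,ce=cv2.connectedComponentsWithStats(m);k=1+s[1:,4].argmax()
                                                     ~~~~~~~~~~~~~~^^
ValueError: attempt to get argmax of an empty sequence
```

```bash
sed -i 's/thr=45/thr=70/' h.py
python3 - <<'E'
from plant import *
from h import *
s=read_camera("scene");t=read_camera("top")
for n,bs,bt in(("mains",(288,118,325,138),(190,145,235,176)),("bat",(340,187,366,213),(410,202,432,224))):
    print(s["image"][bs[1]:bs[3],bs[0]:bs[2]].max(2).min(),t["image"][bt[1]:bt[3],bt[0]:bt[2]].max(2).min())
    a=blob(s["image"],bs);b=blob(t["image"],bt)
    print(n,a[0],a[1],b[0],b[1],tri(s,a[0],t,b[0]),plane(t,b[0],.128))
    if n=="mains": print([plane(t,q,.128).round(3) for q in b[2]])
im=t["image"].astype(int)
for n,(x0,y0,x1,y1) in(("mains",(195,150,280,245)),("bat",(355,155,440,245))):
    d=im[y0:y1,x0:x1];m=((d[...,2]>=d[...,0]-2)&(d.max(2)>60)).astype(np.uint8)
    m=cv2.morphologyEx(m,cv2.MORPH_OPEN,np.ones((5,5)))
    k,_=cv2.findContours(m,cv2.RETR_EXTERNAL,cv2.CHAIN_APPROX_SIMPLE);k=max(k,key=cv2.contourArea)
    bx=cv2.boxPoints(cv2.minAreaRect(k))+[x0,y0];w=np.array([plane(t,q,.005)[:2] for q in bx])
    e=[w[1]-w[0],w[2]-w[1]];print(n,bx.round(0).tolist(),w.mean(0),[np.linalg.norm(v) for v in e],[np.degrees(np.arctan2(v[1],v[0])) for v in e])
E
```

```text
42 50
mains [305.26666667 127.04      ] [  6   4  24  11 150] [213.0984127  161.03809524] [  6   7  35  20 315] (array([0.61548129, 0.21024819, 0.12731927]), np.float64(0.0021023517527876782)) [0.61630051 0.20973758 0.128     ]
[array([0.61 , 0.243, 0.128]), array([0.638, 0.183, 0.128]), array([0.622, 0.176, 0.128]), array([0.594, 0.235, 0.128])]
48 51
bat [353.53777778 200.02222222] [  5   5  18  17 225] [421.03017241 212.74137931] [  3   3  17  17 232] (array([ 0.52860969, -0.1582155 ,  0.1272169 ]), np.float64(0.0016522827489307919)) [ 0.5292399  -0.15841375  0.128     ]
mains [[205.0, 178.0], [243.0, 162.0], [269.0, 222.0], [231.0, 239.0]] [0.57112589 0.1893293 ] [np.float64(0.08514117338349156), np.float64(0.13879387045507224)] [np.float64(-64.72742873357886), np.float64(-154.76214099845188)]
bat [[364.0, 180.0], [403.0, 161.0], [431.0, 217.0], [392.0, 236.0]] [ 0.58031922 -0.13772856] [np.float64(0.09073222156859519), np.float64(0.12921133918294986)] [np.float64(-61.95073466423697), np.float64(-154.94097188056764)]
```

Own estimates: the mains origin is at (.567,.187) with yaw 25°, and the battery origin at (.578,-.135) with yaw 26°. Next I work out the moves in tool units.

```bash
cat >> h.py <<'E'
O={"m":(np.array([.567,.187]),np.radians(25.2)),"b":(np.array([.5785,-.1345]),np.radians(26.))}
def move(st,which,ux,z,uy=0):
    o,a=O[which];p=np.r_[o+[ux*np.cos(a)-uy*np.sin(a),ux*np.sin(a)+uy*np.cos(a)],z]
    r0=R.from_rotvec(st["orientation"]);best=None
    for k in(0,np.pi):
        x=np.array([np.cos(a+k),np.sin(a+k),0]);zz=np.array([0,0,-1.]);rt=R.from_matrix(np.c_[x,np.cross(zz,x),zz])
        w=(r0.inv()*rt).as_rotvec()
        if best is None or np.linalg.norm(w)<np.linalg.norm(best):best=w
    print(st["t"],st["tool_pos"].round(3),"target",p.round(3),"units",(r0.inv().apply(p-st["tool_pos"])/.2).round(3),(best/np.pi).round(3))
E
python3 - <<'E'
from plant import *
from h import *
s=read_state();print(R.from_rotvec(s["orientation"]).as_matrix().round(2))
move(s,"m",.095,.40)
move(s,"m",.095,.301)
E
```

```text
[[-0.89  0.45 -0.  ]
 [ 0.45  0.89 -0.  ]
 [ 0.   -0.   -1.  ]]
0.3 [0.272 0.535 0.404] target [0.653 0.227 0.4  ] units [-2.396 -0.508  0.022] [-0.   -0.   -0.29]
0.3 [0.272 0.535 0.404] target [0.653 0.227 0.301] units [-2.396 -0.507  0.517] [-0.   -0.   -0.29]
```

>>> arm_command --pt "-0.2 -0.04 0 0 0 -0.058" --pt "-0.4 -0.08 0 0 0 -0.116" --pt "-0.6 -0.13 0 0 0 -0.174" --pt "-0.8 -0.17 0 0 0 -0.232" --pt "-1 -0.2 0 0 0 -0.29" --fingers 1 --force 20

```text
t: 0.92
tool_pos: [0.4327, 0.4078, 0.4048]
orientation: [-0.697, 3.063, 0.0]
force: [0.4, 0.2, -0.1]
opening: 0.0477
gripper_force: 0.0
```

Run:
```python
from plant import *
from h import *
s=read_state();print(s["opening"],s["q"].round(2))
move(s,"m",.095,.40)
```

```text
0.047688243724877045 [ 0.67  0.12  1.5   0.    1.52 -1.35]
0.925 [0.433 0.408 0.405] target [0.653 0.227 0.4  ] units [-0.603 -1.289  0.024] [0.    0.    0.002]
```

>>> arm_command --pt "-0.09 -0.2 0 0 0 0" --pt "-0.18 -0.4 0 0 0 0" --pt "-0.27 -0.6 0 0 0 0" --pt "-0.36 -0.8 0 0 0 0" --pt "-0.45 -1 0 0 0 0"

```text
t: 1.55
tool_pos: [0.5996, 0.2653, 0.4047]
orientation: [0.688, -3.065, -0.0]
force: [1.1, 0.3, 0.4]
opening: 0.001
gripper_force: 0.0
```

Run:
```python
from plant import *
from h import *
s=read_state();print(s["opening"],s["q"].round(2))
move(s,"m",.095,.40)
```

```text
0.0010336424049002834 [ 0.34  0.28  1.32  0.    1.54 -1.67]
1.55 [0.6   0.265 0.405] target [0.653 0.227 0.4  ] units [-0.16  -0.285  0.023] [ 0. -0.  0.]
```

>>> arm_command --pt "-0.08 -0.14 0 0 0 0" --pt "-0.15 -0.27 0 0 0 0" --pt "-0.15 -0.27 0.17 0 0 0" --pt "-0.15 -0.27 0.34 0 0 0" --pt "-0.15 -0.27 0.51 0 0 0"

```text
t: 2.17
tool_pos: [0.6488, 0.2302, 0.3015]
orientation: [0.687, -3.065, -0.0]
force: [-0.8, 0.2, 1.1]
opening: 0.0004
gripper_force: 0.0
```

Run:
```python
from plant import *
from h import *
s=read_camera("scene");cv2.imwrite("pics/s2.png",s["image"][60:260,200:460,::-1].repeat(2,0).repeat(2,1))
s=read_state();print(s["force"])
move(s,"m",.095,.301)
move(s,"m",-.035,.301)
```

```text
[-1.64253288 -1.21736741 -3.73180151]
2.225 [0.647 0.23  0.295] target [0.653 0.227 0.301] units [-0.021 -0.023 -0.028] [ 0.    -0.002  0.   ]
2.225 [0.647 0.23  0.295] target [0.535 0.172 0.301] units [ 0.629 -0.022 -0.023] [ 0.    -0.002  0.   ]
```

View pics/s2.png

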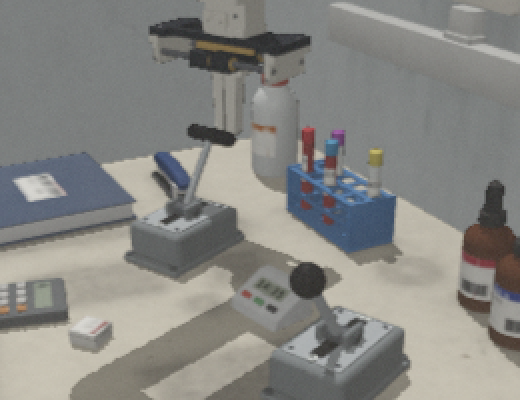

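The closed fingers (crop (228,100)) stand just on the wall side of the crossbar (crop (212,134)). I pull toward the robot.

>>> arm_command --pt "0.06 -0.02 0 0 0 0" --pt "0.12 -0.02 0 0 0 0" --pt "0.18 -0.02 -0.02 0 0 0" --pt "0.24 -0.02 -0.03 0 0 0" --pt "0.3 -0.02 -0.03 0 0 0"

```text
t: 2.85
tool_pos: [0.5956, 0.2009, 0.3093]
orientation: [-0.688, 3.065, -0.0]
force: [1.1, 0.5, 0.1]
opening: 0.0003
gripper_force: 0.5
```

>>> arm_command --pt "0.06 0 0 0 0 0" --pt "0.12 0 0 0 0 0" --pt "0.18 0 0 0 0 0" --pt "0.24 0 0 0 0 0" --pt "0.3 0 0 0 0 0"

```text
t: 3.48
tool_pos: [0.5412, 0.1751, 0.3086]
orientation: [0.687, -3.065, 0.0]
force: [-0.9, -0.7, 0.4]
opening: 0.0005
gripper_force: 0.0
```

Run:
```python
from plant import *
from h import *
s=read_camera("scene");cv2.imwrite("pics/s3.png",s["image"][60:260,200:460,::-1].repeat(2,0).repeat(2,1))
s=read_state();print(s["force"])
move(s,"m",-.035,.301)
move(s,"m",.0,.41)
move(s,"b",-.095,.41)
```

```text
[ 1.68487013  0.44451229 -0.06177221]
3.525 [0.54  0.175 0.308] target [0.535 0.172 0.301] units [ 0.029 -0.001  0.037] [ 0. -0.  0.]
3.525 [0.54  0.175 0.308] target [0.567 0.187 0.41 ] units [-0.145 -0.002 -0.508] [ 0. -0.  0.]
3.525 [0.54  0.175 0.308] target [ 0.493 -0.176  0.41 ] units [ 0.964 -1.486 -0.507] [ 0.    -0.    -0.004]
```

View pics/s3.png

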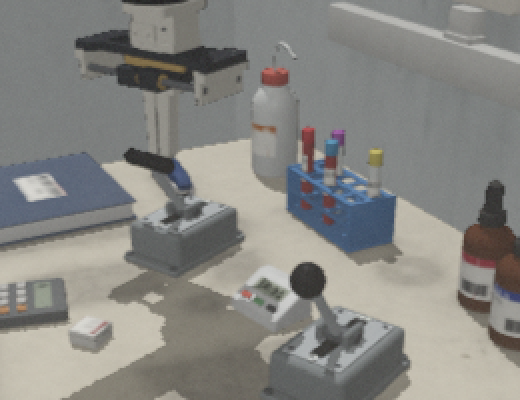

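The mains handle now leans to the robot (crop (150,160)). I lift away from it and move toward the battery, keeping high.

>>> arm_command --pt "-0.06 0 -0.05 0 0 0" --pt "-0.1 0 -0.2 0 0 0" --pt "-0.1 0 -0.4 0 0 0" --pt "-0.1 0 -0.5 0 0 0" --pt "-0.1 -0.15 -0.5 0 0 0"

```text
t: 4.15
tool_pos: [0.573, 0.1581, 0.4111]
orientation: [-0.691, 3.061, 0.001]
force: [0.0, -0.2, -0.7]
opening: 0.0008
gripper_force: 0.0
```

>>> arm_command --pt "0.2 -0.2 0 0 0 0" --pt "0.4 -0.4 0 0 0 0" --pt "0.6 -0.6 0 0 0 0" --pt "0.8 -0.8 0 0 0 0" --pt "1 -1 0 0 0 0"

```text
t: 4.78
tool_pos: [0.4764, -0.1108, 0.4082]
orientation: [0.688, -3.065, -0.0]
force: [1.1, -0.8, 0.2]
opening: 0.0001
gripper_force: 0.0
```

Run:
```python
from plant import *
from h import *
s=read_camera("scene");t=read_camera("top")
a=blob(s["image"],(255,130,290,160));print(a[:2],plane(s,a[0],.128),"expect",[.567-.049,.187-.023])
cv2.imwrite("pics/s4.png",np.vstack([s["image"][90:240,200:460],t["image"][120:270,170:430]])[:,:,::-1].repeat(2,0).repeat(2,1)[:600])
s=read_state();print(s["force"])
move(s,"b",-.095,.41)
```

```text
(array([274.64367816, 140.09770115]), array([  7,   4,  25,  13, 174], dtype=int32)) [0.51729917 0.16048597 0.128     ] expect [0.5179999999999999, 0.164]
[-0.14272472  1.32591147  0.06108862]
4.875 [ 0.476 -0.113  0.408] target [ 0.493 -0.176  0.41 ] units [ 0.054 -0.321 -0.009] [-0.    -0.001 -0.006]
```

View pics/s4.png

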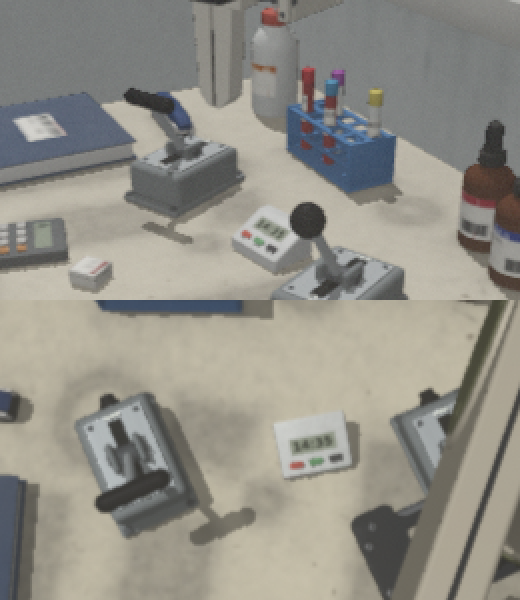

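The mains handle measures (.517,.160) against (.518,.164) expected at the stop, so mains is fully off. Now I line up with the battery ball.

>>> arm_command --pt "0.05 -0.16 0 0 0 0" --pt "0.1 -0.32 0 0 0 -0.006" --pt "0.1 -0.32 0.18 0 0 -0.006" --pt "0.1 -0.32 0.36 0 0 -0.006" --pt "0.1 -0.32 0.53 0 0 -0.006"

```text
t: 5.5
tool_pos: [0.4867, -0.1751, 0.301]
orientation: [0.716, -3.058, -0.001]
force: [-0.2, -1.8, 0.2]
opening: 0.0005
gripper_force: 0.0
```

Run:
```python
from plant import *
from h import *
s=read_camera("scene");cv2.imwrite("pics/s5.png",s["image"][90:290,240:500,::-1].repeat(2,0).repeat(2,1))
s=read_state();print(s["force"])
move(s,"b",-.105,.301)
move(s,"b",.025,.301)
```

```text
[-2.05468358  0.71998083 -3.80735769]
5.55 [ 0.485 -0.174  0.296] target [ 0.484 -0.181  0.301] units [ 0.018 -0.026 -0.026] [ 0.002 -0.001  0.002]
5.55 [ 0.485 -0.174  0.296] target [ 0.601 -0.124  0.301] units [-0.632 -0.03  -0.029] [ 0.002 -0.001  0.002]
```

View pics/s5.png

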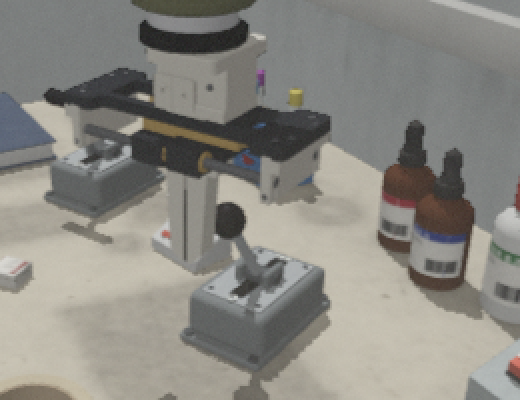

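The fingers (crop (190,220)) are on the robot side of the ball (crop (230,220)). I push away from the robot.

>>> arm_command --pt "-0.06 -0.03 -0.01 0 0 0" --pt "-0.12 -0.03 -0.02 0 0 0" --pt "-0.18 -0.03 -0.03 0 0 0" --pt "-0.24 -0.03 -0.03 0 0 0" --pt "-0.3 -0.03 -0.03 0 0 0"

```text
t: 6.18
tool_pos: [0.5441, -0.1539, 0.3091]
orientation: [-0.717, 3.058, -0.0]
force: [-1.2, -0.3, 0.2]
opening: 0.0005
gripper_force: 0.5
```

>>> arm_command --pt "-0.06 0 0 0 0 0" --pt "-0.12 0 0 0 0 0" --pt "-0.18 0 0 0 0 0" --pt "-0.24 0 0 0 0 0" --pt "-0.3 0 0 0 0 0"

```text
t: 6.8
tool_pos: [0.5977, -0.1275, 0.3087]
orientation: [-0.716, 3.059, 0.0]
force: [-0.6, 0.5, -0.2]
opening: 0.0005
gripper_force: 0.0
```

>>> arm_command --pt "0.06 0 -0.05 0 0 0" --pt "0.15 0 -0.2 0 0 0" --pt "0.3 0 -0.4 0 0 0" --pt "0.5 0 -0.5 0 0 0" --pt "0.7 0 -0.5 0 0 0"

```text
t: 7.42
tool_pos: [0.4704, -0.1908, 0.412]
orientation: [-0.716, 3.055, -0.006]
force: [0.5, -0.1, 0.5]
opening: 0.0006
gripper_force: 0.0
```

Run:
```python
from plant import *
from h import *
s=read_camera("scene");t=read_camera("top")
cv2.imwrite("pics/s6.png",np.vstack([s["image"][90:240,200:460],t["image"][120:270,170:430]])[:,:,::-1].repeat(2,0).repeat(2,1)[:600])
print(read_state()["force"], "expect ball",O["b"][0]+.054*np.array([.9,.44]),"scene px:")
T=np.linalg.inv(s["T"]);p=T@[.627,-.111,.128,1];print(p[0]/p[2]*s["fx"]+s["cx"],p[1]/p[2]*s["fy"]+s["cy"])
```

```text
[ 0.39205851  0.47357052 -0.26360147] expect ball [ 0.6271  -0.11074] scene px:
387.89922650157354 176.4440078088454
```

View pics/s6.png

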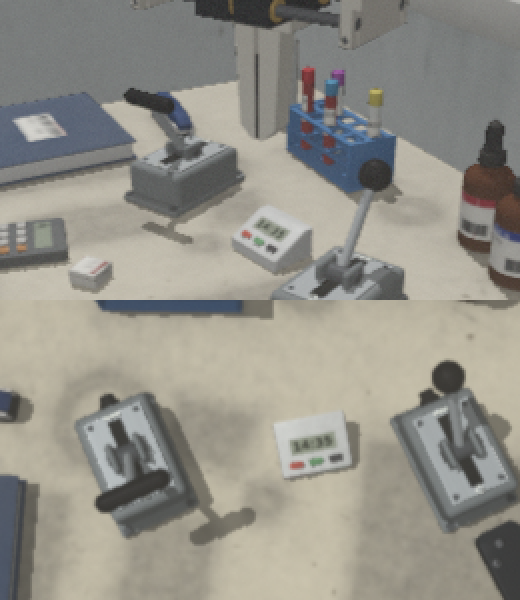

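The ball is at scene pixel (387.5,177.5), against (388,176) expected at the on stop. The mains lever is still fully off and the gripper is clear of everything.

```bash
python3 -c "
from plant import *
print(close_job())"
```

```text
the job is handed in; nothing more can be done
None
```

The changeover is done and handed in at about 7.5 s: mains was thrown fully off first, then battery fully on; both levers measured at their stops, with the gripper clear.

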